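Press a flow cell in the clamshell bonding jig

TASK

A glass flow cell lies ready for bonding in the clamshell jig: turn the jig's vacuum valve on (lever in line with its pipe) so the bed holds the glass, and only then swing the lid down onto its gasket. Take the shouldered pin from the tool block, push it down through the hole in the lid's front lug and into the hole below until its shoulder presses the lid fully shut. The jig has no latch, so finish while still gripping the pin and pressing it down; leave the tamper, the block and the other bench things where they stand.

Things in the scene. Friction and masses are not known exactly. Their poses are not given: they have to be found in the camera images.
- jig: Fixed aluminium jig; base plate 190 (x) x 270 (y) mm, top 14 mm up. Origin: centre of its underside. x points away from the robot to the hinge (turned up to 0.25 rad), y left. Lower half: block 120 x 120 mm at x +6, y -65, top (seam) 42 mm up, a lug 32 x 40 mm at its front. At y +85: vacuum reservoir (x 14 to 92, 52 mm thick, top z 70), gauge on it up to z 113 at x 53, valve in front.
- valve (a joint): Quarter-turn lever of the vacuum valve, vertical axis, rad. 0 = shut: it points to the jig's +y, across the pipe. 1.57 = on: it points to the jig's -x, along the pipe towards the robot (anticlockwise seen from above). A sprung detent throws it from the middle to the nearer end; about 2 N at the grip moves it; both ends are hard stops.
- valve_pivot (a point): Point on the valve lever's turning axis at the mid height of the lever's grip (68 mm above the bench).
- valve_grip (a point): Middle of the lever's black grip, 53 mm from the pivot: the grip is 42 mm long, 12 mm wide, 16 mm high (z 60 to 76 mm).
- lid (a joint): Lid angle above its rest on the gasket, rad: 1.7 = wide open, leaning back; 0 = on the gasket, still 0.028 rad (4 mm at the hole) short of shut. The hinge is stiff: the lid stays at any angle (up to 4 N at its front edge moves it). At 0 the gasket yields to a press, up to about 9 N at the lug's hole, until the lid is hard shut; it springs back when let go.
- lid_axis (a point): Middle of the lid's hinge axis, which runs along the jig's y, 42 mm above the bench at jig x +71, y -65.
- lid_plate: The lid: plate 14 mm thick, 120 mm wide, with a clear window. Origin at lid_axis; shut, its axes are the jig's: -x from hinge to lug, +z out of its outer face, underside at z 0. The plate reaches 125 mm from the hinge axis, its lug (40 mm wide) on to 157 mm. Its outer face is plain and may be pushed anywhere.
- lid_hole (a point): Centre of the upper mouth of the round hole (12.5 mm, through, 14 mm deep) in the lid's lug, 141 mm from the hinge axis; moves with the lid; its z axis is the hole's axis. When the lid is hard shut it lies 14 mm above base_hole.
- base_hole (a point): Centre of the mouth of the round hole (12 mm, 28 mm deep) in the lug of the jig's lower half, 42 mm above the bench, at jig x -70, y -65.
- pin: Loose steel pin, about 90 g, upright in one of the tool block's holes: shank 10 mm thick, 40 mm long, last 9 mm tapered to 4 mm; shoulder disc 26 mm across, 5 mm thick; 14 mm neck; black knurled grip 20 mm thick, 50 to 90 mm above the tip. Origin at the tip, z up along the pin. With the lid shut and the shoulder on the lug its tip stays clear of the lower hole's bottom.
- pin_grip (a point): Middle of the pin's grip, on its axis, 70 mm above the tip.
- pin_shoulder (a point): On the pin's axis at the underside of its shoulder, 40 mm above the tip.
- tamper: Loose slim steel rod with a ball on top, the other tool in the block: collar 17 mm, rod 8 mm, ball 20 mm thick centred 83 mm above its tip (the origin), so its top stands 101 mm above the bench. Not needed; must stay.
- tool_block: Fixed grey plastic block 52 (x) x 112 (y) x 50 mm high, origin under its centre; two upright holes 12.5 mm wide, at y +36 and -36 mm, through; a tool in it rests on its shoulder at the block's top. Pin and tamper stand in them, either way round.
- objective_case: Small upright round case, 38 x 38 x 63 mm, origin under its centre. Bystander.
- oil_bottle: Small brown bottle with a black cap, 31 x 32 x 68 mm, origin under its centre. Bystander.
- timer: White bench timer, 52 x 72 x 34 mm, origin under its centre. Bystander.
Mind the look-alikes: they are no part of the job. Leave any orange look-alike of the pin alone.

How it is judged:
By the outcome, as a careful person would: the job done as asked, in the order asked, and still so for the second after the job is handed in, while the arm keeps its last pose, push and grip.
It also fails if it takes over 66 s, if anything falls off the work surface, if the arm or the gripper's body presses on something with over 40 N, if the wrist force passes 120 N, or if a joint passes its speed limit or range.

ROBOT

A 6-joint arm with a two-finger parallel gripper is mounted at the origin on a cart in front of the work surface, level with it; the furniture and walls round the work are solid. World frame = base frame: x ahead of the robot, y to its left, z up, the work surface at z = 0. Lengths are in mm, angles in rad, forces in N, time in s.
With the tool pointing down it reaches from about 350 to 975 mm from the base axis. Payload 7.1 kg.
Tool frame: the origin (TCP) lies between the finger pads; the fingertips stand 19 mm ahead of it and the grasp point (between the pads) is the TCP; y points along the fingers, z is the direction in which the jaws open and shut, and the axes are right-handed (so a half turn about y gives the same grasp; the last joint's range is limited). The gripper opens to 88 mm and grips with 3 to 60 N. Pads are 20 mm wide; open, the fingers measure 115 mm over their backs; the gripper's body (75 mm by 178 mm) begins 61 mm behind the grasp point.
Start: joints at [-1.367, 0.423, 1.63, -0, 1.089, -0.019], TCP at [138.12, -609.531, 241.675] pointing down, gripper open.
Joint ranges: [-3, 3], [-0.9, 2.11], [0.09, 2.58], [-1.31, 4.45], [0.11, 2.69], [-2.54, 2.54]. Speed limits (rad/s): [2.39, 2.39, 3.01, 3.14, 3.14, 3.14].

INTERFACE

Orientations are given as a rotation vector (axis times angle).
In Python, from workcell import ctrl gives the robot as it stands.
- The arm moves only by the tool servo_tool, never from a script. Its argument "moves" is text: rows parted by semicolons, each of 6 numbers parted by spaces: the shift along the world's x, y, z in m, then the turn, a rotation vector about the world's x, y, z in degrees. A call has 1 to 8 rows; each row is the pose to reach, as a shift and turn from the pose commanded when the call began; what a row does not reach only later rows make up. A row lasts 1/8 s, in which the tool goes at most 62.5 mm and 10.7 degrees, less where a joint would pass 70% of its speed; a pose out of reach is approached as far as the arm can. A call with a gripper value outside its range is refused whole. "hand" is the closure in counts, from 0 (fully open) to 255 (shut), set as the call begins (left out, the last holds). The fingers move at their own pace and stop on an object; the grip force is fixed at half the most. Time passes only in rows, so rows that repeat a pose let the fingers close. It gives the time, the measured TCP pose, the force and the opening at its end, in the units of the state.
- ctrl.get_obs(): the state, without advancing time (a new reading comes with each control period).
- ctrl.get_image(name): name is "scene" or "top" or "wrist"; returns a dict with "pixels" (420x560x3 uint8, red, green, blue), "depth" (420x560 float32, mm along the optical axis (not along the pixel's ray), 0 where there is no reading), "vertical_fov" (degrees; the focal length in pixels is half the picture's height over the tangent of half this angle, whatever the lens; pixels are square), "cx", "cy" (the principal point, pixels), "k1" (the pictures are not rectified: a ray, as slopes to the right and down, at radius r is drawn at 1 + k1 r^2 times it, then the intrinsics apply), "xyz" and "attitude" of the camera in the world; the wrist camera has in their place "T_tool_cam" (4x4, takes a point from camera to tool coordinates, whose origin is the TCP and whose axes are the tool frame's). Camera axes: x right, y up, looking along -z (the intrinsics and any distortion apply to the point x, -y, -z); pixel columns grow to the right and rows downward; lengths in mm; the calibration is good to about 2 mm. A picture is of the moment at which its call begins: read the wrist's pose just before it.
- ctrl.close_job(): hands the job in, once; it reports no verdict.
The state is a dict: "t": time; "qpos": joint angles; "qvel": joint speeds; "joint_torque": joint torques, N m; "ee_pos": TCP position; "orientation": TCP orientation; "ft_force": force on the tool from outside, world axes, zero at the start; "moment": the same for the moment, N m; "width": finger opening in mm.
Only numpy, scipy, OpenCV 4.12 (cv2) and the standard library are available. Lean on these libraries where they do the work, as an engineer would, in place of code of your own. Each camera call takes 0.05 s, during which the arm holds its last target.

## Working session

There is one attempt and no reset: what is moved stays moved. The work goes in short steps, Python scripts to look and compute and a tool call to move; the robot and the scene stay as the last step left them, time stands still between calls to the robot, and variables do not carry over. Pictures are saved under pics/ and viewed, and the job is handed in when it is done.

Besides the shell and the picture viewer there is one more tool, called after "Call:" as name(argument=value, ...) on one line, values as JSON. servo_tool: Moves the arm, as the interface text tells. Its arguments: {"type":"object","properties":{"moves":{"type":"string"},"hand":{"type":"number"}},"required":["moves"]}

```bash
mkdir -p pics; ls; cat > h.py <<'E'
import numpy as np, cv2
from workcell import ctrl
from scipy.spatial.transform import Rotation as R
def save(im,name): cv2.imwrite('pics/'+name,cv2.cvtColor(im,cv2.COLOR_RGB2BGR))
E
python3 - <<'E'
from h import *
o=ctrl.get_obs();print(o)
for n in ['scene','top','wrist']:
    d=ctrl.get_image(n);save(d['pixels'],n+'0.png');np.save(n+'0.npy',d,allow_pickle=True)
    print(n,{k:v for k,v in d.items() if k not in('pixels','depth')})
E
```

```text
pics
{'t': 0.0, 'qpos': array([-1.36702541e+00,  4.23831694e-01,  1.63064117e+00, -3.07872386e-05,
        1.08861148e+00, -1.89842311e-02]), 'qvel': array([-0.00115843,  0.00246919, -0.00148566,  0.00106013, -0.00231313,
        0.0010639 ]), 'joint_torque': array([-1.82964327e-04, -5.44615066e+01, -2.73664802e+01,  6.42064889e-02,
        2.25496525e-02, -1.51299600e-04]), 'ee_pos': array([ 137.99827723, -609.05738148,  240.92657321]), 'orientation': array([-0.23546558,  2.10524499, -2.10210618]), 'ft_force': array([-0.6183547 , -0.15861944,  0.40981185]), 'moment': array([ 0.02485176,  0.02199377, -0.02739908]), 'width': 87.79241768611787}
scene {'vertical_fov': 47.66130842277905, 'cx': 286.29756181888195, 'cy': 209.14943469259632, 'k1': 0.0389369386848186, 'xyz': array([-367.38429062, -780.38205022,  877.80744594]), 'attitude': array([ 0.92461023, -0.4311482 , -0.81413415])}
top {'vertical_fov': 42.16925870714751, 'cx': 282.3367080109978, 'cy': 204.33441457262884, 'k1': -0.012554759708672366, 'xyz': array([ 473.9607232 ,  -31.6210841 , 1375.91786796]), 'attitude': array([ 0.05598801, -0.07236776, -1.59119428])}
wrist {'vertical_fov': 65.12277766161218, 'cx': 279.6848799158077, 'cy': 209.1073570909382, 'k1': -0.010975816209523865, 'T_tool_cam': array([[-1.77189274e-03, -9.54297164e-01, -2.98854117e-01,
        -8.18622149e+01],
       [ 4.97124438e-04,  2.98853708e-01, -9.54298807e-01,
        -1.43064714e+02],
       [ 9.99998307e-01, -1.83948281e-03, -5.51322740e-05,
        -5.65693857e-01],
       [ 0.00000000e+00,  0.00000000e+00,  0.00000000e+00,
         1.00000000e+00]])}
```

View pics/scene0.png

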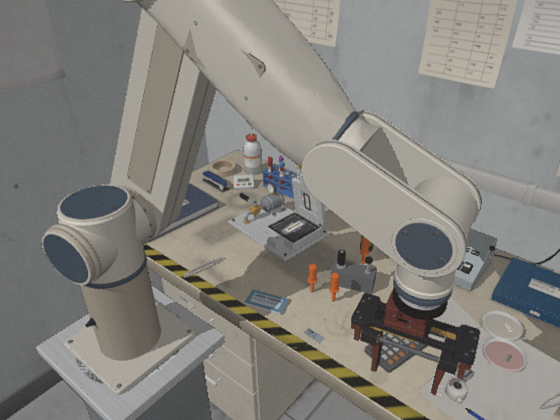

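View pics/top0.png

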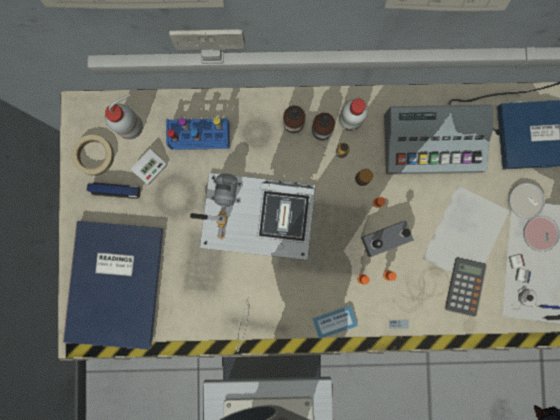

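View pics/wrist0.png

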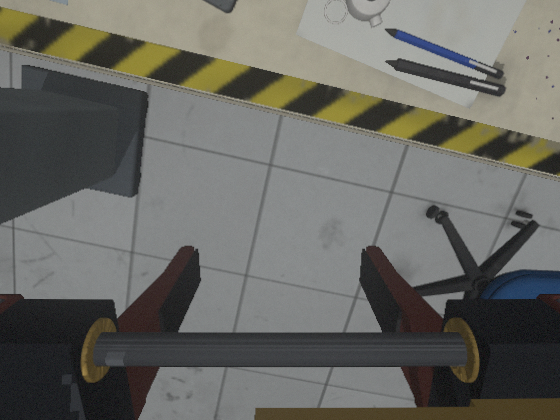

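The top view shows the jig around (258,217), with the valve lever's black grip at (199,216), and the tool block at (388,238). Orange look-alikes are at (364,280), (391,276) and (380,202).

```bash
cat >> h.py <<'E'
def cam(d,obs=None):
    if 'T_tool_cam' in d:
        T=np.array(d['T_tool_cam']);Rt=R.from_rotvec(obs['orientation']).as_matrix()
        return Rt@T[:3,:3],Rt@T[:3,3]+obs['ee_pos']
    return R.from_rotvec(d['attitude']).as_matrix(),np.array(d['xyz'])
def K(d):
    f=d['pixels'].shape[0]/2/np.tan(np.radians(d['vertical_fov'])/2)
    return np.array([[f,0,d['cx']],[0,f,d['cy']],[0,0,1.]])
def rays(d,uv,obs=None):
    Rc,c=cam(d,obs);k=np.array([d['k1'],0,0,0.])
    p=cv2.undistortPoints(np.array(uv,float).reshape(-1,1,2),K(d),k)[:,0]
    return c,(Rc@np.c_[p[:,0],-p[:,1],-np.ones(len(p))].T).T
def onz(d,uv,z,obs=None):
    c,r=rays(d,uv,obs); z=np.broadcast_to(z,(len(r),)); return c+r*((z-c[2])/r[:,2])[:,None]
def proj(d,P,obs=None):
    Rc,c=cam(d,obs);q=(np.atleast_2d(P)-c)@Rc
    q=np.c_[q[:,0],-q[:,1],-q[:,2]]
    return cv2.projectPoints(q,np.zeros(3),np.zeros(3),K(d),np.array([d['k1'],0,0,0.]))[0][:,0]
def cloud(d,obs=None):
    h,w=d['depth'].shape;u,v=np.meshgrid(np.arange(w),np.arange(h))
    c,r=rays(d,np.c_[u.ravel(),v.ravel()],obs)
    P=c+r*d['depth'].reshape(-1,1); P[d['depth'].ravel()==0]=np.nan
    return P.reshape(h,w,3)
def load(n): return np.load(n,allow_pickle=True).item()
E
python3 - <<'E'
from h import *
d=load('top0.npy');s=load('scene0.npy')
a=cv2.resize(d['pixels'][165:270,190:330],None,fx=5.5,fy=5.5,interpolation=cv2.INTER_CUBIC);save(a,'topjig.png')
a=cv2.resize(d['pixels'][190:295,340:430],None,fx=5.5,fy=5.5,interpolation=cv2.INTER_CUBIC);save(a,'topblk.png')
a=cv2.resize(s['pixels'][170:310,220:400],None,fx=4,fy=4,interpolation=cv2.INTER_CUBIC);save(a,'scj.png')
P=cloud(d)
for u,v in [(199,216),(221,216),(285,217),(210,240),(372,242),(405,234),(388,238),(364,280),(391,276),(380,202),(226,187),(285,185)]: print(u,v,P[v,u].round(0))
E
```

```text
199 216 [556. 154.  73.]
221 216 [555. 101.  73.]
285 217 [551. -53.  41.]
210 240 [500. 135.  16.]
372 242 [ 485. -260.   65.]
405 234 [ 502. -331.  104.]
388 238 [ 494. -302.   51.]
364 280 [ 397. -233.   93.]
391 276 [ 405. -298.   90.]
380 202 [ 579. -278.   91.]
226 187 [620.  85. 112.]
285 185 [617. -52. 158.]
```

View pics/topjig.png

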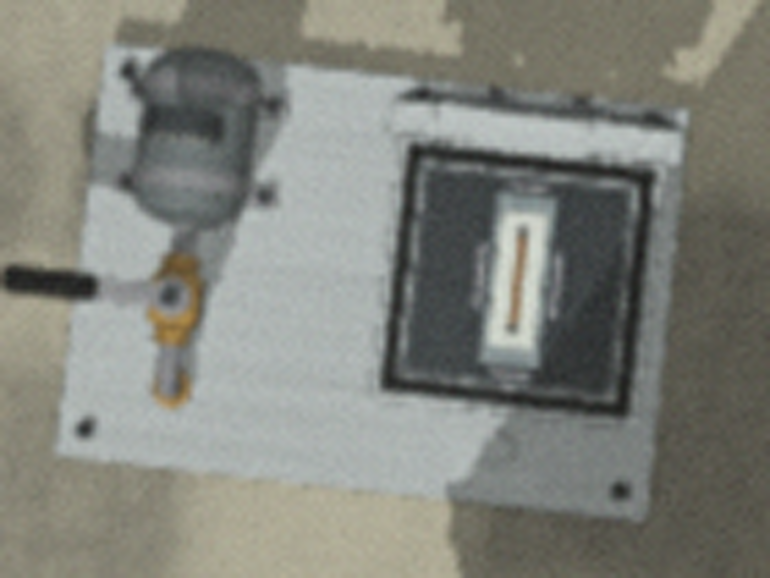

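View pics/topblk.png

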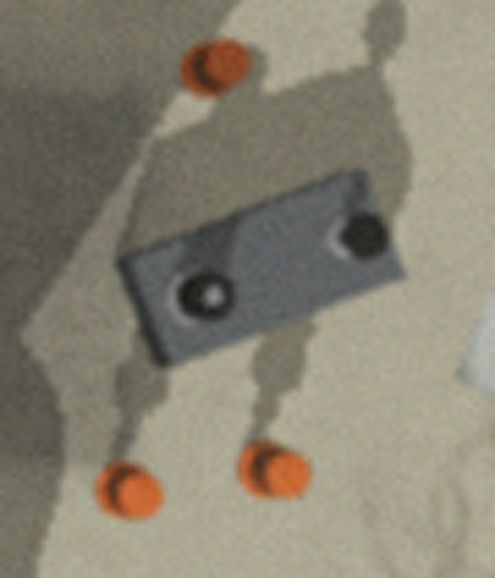

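View pics/scj.png

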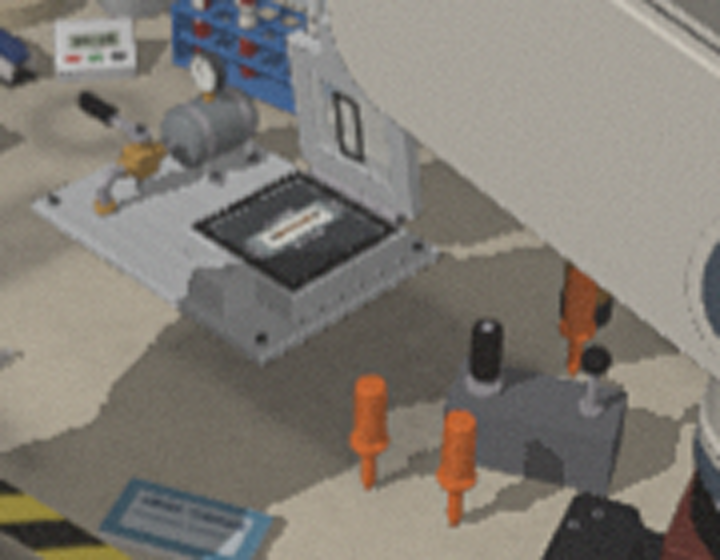

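```bash
python3 - <<'E'
from h import *
o=ctrl.get_obs();print(R.from_rotvec(o['orientation']).as_matrix().round(3))
d=load('top0.npy')
c=np.array([[107,47],[690,108],[645,520],[57,455]])/5.5+[190,165]-0.4
p=onz(d,c,14);print(p.round(1),'centre',p.mean(0).round(1))
for i in range(4): 
    e=p[(i+1)%4]-p[i];print(np.linalg.norm(e).round(1),np.degrees(np.arctan2(e[1],e[0])).round(2))
b=np.array([[120,260],[357,172],[405,275],[165,365]])/5.5+[340,190]-.4
p=onz(d,b,50);print(p.round(1),p.mean(0).round(1))
for i in range(4): 
    e=p[(i+1)%4]-p[i];print(np.linalg.norm(e).round(1),np.degrees(np.arctan2(e[1],e[0])).round(2))
print(onz(d,np.array([[212,295],[360,232]])/5.5+[340,190]-.4,100))
print('lever grip, pivot',onz(d,np.array([[5,275],[95,285],[170,296]])/5.5+[190,165]-.4,74))
E
```

```text
[[-0.975 -0.     0.221]
 [-0.221  0.001 -0.975]
 [-0.    -1.    -0.001]]
[[ 667.7  135.8   14. ]
 [ 634.1 -130.5   14. ]
 [ 446.8 -105.1   14. ]
 [ 481.9  160.4   14. ]] centre [557.6  15.2  14. ]
268.4 -97.2
188.9 172.28
267.8 82.47
187.4 -7.56
[[ 498.6 -237.4   50. ]
 [ 535.3 -344.2   50. ]
 [ 489.2 -363.7   50. ]
 [ 451.9 -255.7   50. ]] [ 493.7 -300.2   50. ]
112.9 -71.03
50.1 -157.06
114.2 109.07
50.2 21.46
[[ 481.91380712 -268.36920199  100.        ]
 [ 507.32943713 -332.64808559  100.        ]]
lever grip, pivot [[560.10698968 173.80109525  74.        ]
 [554.92608293 134.74728579  74.        ]
 [549.44811419 102.22563985  74.        ]]
```

Call:
servo_tool(moves="0.03 0.05 0.03 0 0 0;0.06 0.1 0.06 0 0 -3;0.09 0.15 0.06 0 0 -6;0.12 0.2 0.06 0 0 -9;0.15 0.25 0.06 0 0 -12;0.18 0.3 0.06 0 0 -15;0.21 0.35 0.06 0 0 -18;0.24 0.4 0.06 0 0 -20.3", hand=0)

```text
t: 1.15
ee_pos: [378.7, -207.8, 301.8]
orientation: [-0.144, -2.152, 2.153]
ft_force: [1.1, -0.6, -0.1]
width: 87.7
```

Call:
servo_tool(moves="0.035 0.04 0 0 0 0;0.07 0.08 0 0 0 0;0.1 0.12 0 0 0 0;0.13 0.16 0 0 0 0;0.16 0.2 0 0 0 0;0.19 0.24 0 0 0 0;0.2 0.25 0 0 0 0;0.2 0.25 0 0 0 0", hand=255)

```text
t: 2.15
ee_pos: [578.0, 40.7, 301.1]
orientation: [-0.139, -2.153, 2.154]
ft_force: [-0.0, 0.2, -0.3]
width: 11.3
```

```bash
python3 - <<'E'
from h import *
o=ctrl.get_obs();d=ctrl.get_image('wrist');d['obs']=o;np.save('w1.npy',d,allow_pickle=True);save(d['pixels'],'w1.png')
print(o['ee_pos'],o['width'],o['qpos'],o['ft_force'])
print(R.from_rotvec(o['orientation']).as_matrix().round(3))
c=np.array([557.6,15.2,0]);ex=np.array([.9914,-.1305,0]);ey=np.array([.1305,.9914,0])
for n,(x,y,z) in dict(base_hole=(-70,-65,42),pivot=(-19.5,85,68),grip=(-19.5,138,68),lidtip=(91,-65,198)).items():
    P=c+x*ex+y*ey+[0,0,z];print(n,P.round(1),proj(d,P,o).round(1))
E
```

```text
[577.95503911  40.67287815 301.13095122] 11.31825477087596 [ 4.98432620e-02  2.93321306e-01  1.67618704e+00 -2.71939817e-04
  1.17320116e+00  1.75100031e+00] [-0.01578675  0.17779381 -0.3440258 ]
[[-0.992 -0.001 -0.13 ]
 [ 0.13  -0.    -0.992]
 [ 0.001 -1.     0.   ]]
base_hole [479.7 -40.1  42. ] [[350.  239.8]]
pivot [549.4 102.   68. ] [[232.2 208.9]]
grip [556.3 154.6  68. ] [[188.1 208.8]]
lidtip [639.3 -61.1 198. ] [[408.8 117.5]]
```

View pics/w1.png

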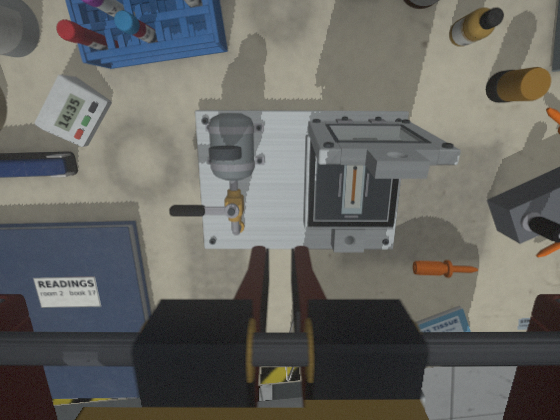

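```bash
python3 - <<'E'
from h import *
d=load('w1.npy');o=d['obs']
print(proj(d,[[395,-235,0],[395,-235,90],[405,-298,0]],o))
print(cloud(d,o)[[268,268,268],[425,450,472]])
s=ctrl.get_image('scene');save(s['pixels'],'s1.png')
s=ctrl.get_image('top');save(s['pixels'],'t1.png')
E
```

```text
[[477.38608696 265.16384208]
 [518.60118097 298.56506767]
 [520.31228514 254.15613303]]
[[ 412.45855741 -147.9340234    20.465644  ]
 [ 410.11819201 -181.69980393   24.43924046]
 [ 402.43009606 -216.40001434   18.51886483]]
```

View pics/s1.png

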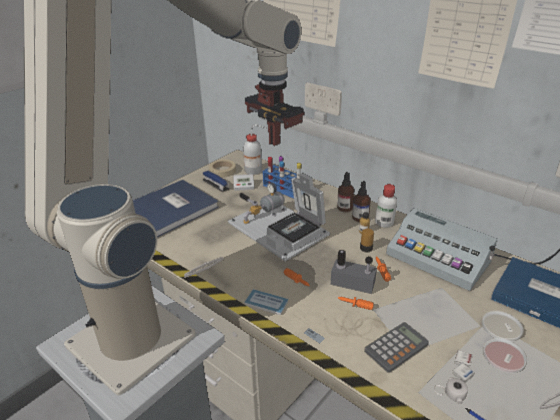

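View pics/t1.png

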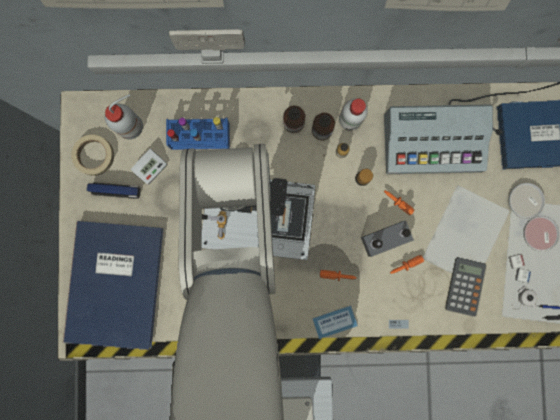

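```bash
cat >> h.py <<'E'
J0=np.array([557.6,15.2,0]);EX=np.array([.9914,-.1305,0]);EY=np.array([.1305,.9914,0])
def W(x,y,z): return J0+x*EX+y*EY+np.array([0,0,z])
E
python3 - <<'E'
from h import *
o=ctrl.get_obs();e=o['ee_pos'];print(e)
p=(-19.5,85)
print('above',W(p[0]+32,p[1]+58,130)-e)
st=W(p[0]+32,p[1]+58,75);print('down',st-e)
for th in np.radians([0,15,30,45,60,75,90]):
    s,c=np.sin(th),np.cos(th);off=6+10*c+13.5*s-1.5
    print(np.degrees(th).round(),((W(p[0]-55*s+off*c,p[1]+55*c+off*s,75)-st)/1000).round(3))
E
```

```text
[577.25332767  39.34339215 301.56262304]
above [  11.40067233  115.99555785 -171.56262304]
down [  11.40067233  115.99555785 -226.56262304]
0.0 [-0.018 -0.001  0.   ]
15.0 [-0.029  0.004  0.   ]
30.0 [-0.042  0.005  0.   ]
45.0 [-0.056  0.003  0.   ]
60.0 [-0.07  -0.003  0.   ]
75.0 [-0.082 -0.014  0.   ]
90.0 [-0.091 -0.028  0.   ]
```

Call:
servo_tool(moves="0.006 0.058 -0.04 0 0 0;0.011 0.116 -0.1 0 0 0;0.011 0.116 -0.15 0 0 0;0.011 0.116 -0.19 0 0 0;0.011 0.116 -0.226 0 0 0;0.011 0.116 -0.226 0 0 0", hand=255)

```text
t: 3.05
ee_pos: [586.8, 154.8, 73.4]
orientation: [-0.137, -2.148, 2.152]
ft_force: [0.2, -0.9, 0.5]
width: 0.5
```

```bash
python3 - <<'E'
from h import *
o=ctrl.get_obs();d=ctrl.get_image('wrist');d['obs']=o;save(d['pixels'],'w2.png')
print(o['ee_pos'],o['width'],o['ft_force'])
print('target',W(12.5,143,75),proj(d,[W(-19.5,85,68),W(-19.5,138,68)],o))
E
```

```text
[586.79626892 154.83963529  73.41410836] 0.494180428769766 [ 0.24791721 -0.87639118  0.52130685]
target [588.654   155.33895  75.     ] [[387.20526414 325.60489435]
 [288.10609085 325.86396925]]
```

View pics/w2.png

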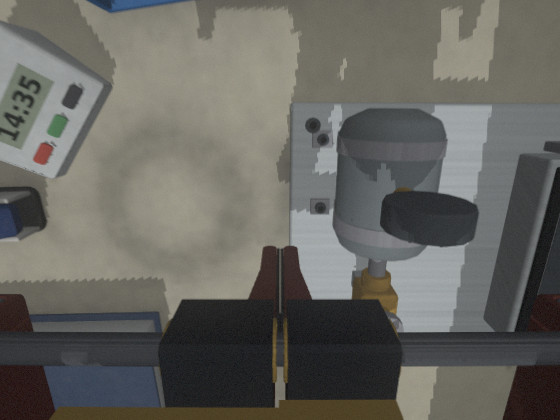

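Call:
servo_tool(moves="-0.014 0 0 0 0 0;-0.027 0.003 0 0 0 0;-0.04 0.005 0 0 0 0;-0.054 0.003 0 0 0 0;-0.068 -0.003 0 0 0 0;-0.08 -0.014 0 0 0 0;-0.089 -0.028 0 0 0 0;-0.089 -0.029 0 0 0 0")

```text
t: 4.1
ee_pos: [499.2, 126.2, 75.5]
orientation: [-0.142, -2.152, 2.152]
ft_force: [0.5, -0.2, 0.3]
width: 0.3
```

Call:
servo_tool(moves="0 0.02 0 0 0 0;0.01 0.03 0.06 0 0 0;0.02 0.03 0.12 0 0 0;0.02 0.03 0.17 0 0 0;0.02 0 0.21 0 0 0;0.02 0 0.21 0 0 0")

```text
t: 4.85
ee_pos: [522.4, 128.1, 289.3]
orientation: [-0.151, -2.158, 2.154]
ft_force: [0.0, -0.7, -0.6]
width: 0.3
```

```bash
python3 - <<'E'
from h import *
o=ctrl.get_obs();d=ctrl.get_image('wrist');d['obs']=o;save(d['pixels'],'w3.png');np.save('w3.npy',d,allow_pickle=True)
print(o['ee_pos'],o['width'],o['ft_force'],o['t'])
print(proj(d,[W(-19.5,85,68),W(-72.5,85,68),W(-70,-65,42)],o))
E
```

```text
[522.37978497 128.07926163 289.3333892 ] 0.2629489489208142 [ 0.02912205 -0.71767571 -0.62953918] 4.85
[[300.68588155 156.38240249]
 [299.81801068 202.46943396]
 [420.81880101 194.88020144]]
```

View pics/w3.png

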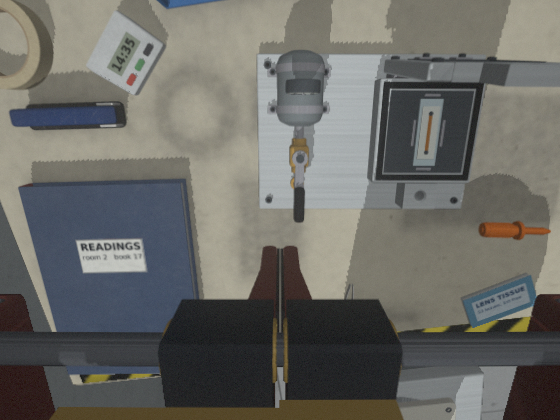

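The valve is on: the lever runs in line with its pipe, from pivot (300,157) to grip end (299,220). Next I measure the lid's angle.

```bash
python3 - <<'E'
from h import *
d=load('w1.npy');o=d['obs'];P=cloud(d,o)
q=(P-J0);X=q@EX;Y=q@EY;Z=q[...,2]
m=(Z>75)&(Z<260)&(Y>-140)&(Y<-0)&(X>0)&(X<160)
for z0 in range(75,215,10):
    k=m&(Z>=z0)&(Z<z0+10)
    if k.sum()>5: print(z0,k.sum(),X[k].min().round(1),np.median(X[k]).round(1),X[k].max().round(1),Y[k].min().round(),Y[k].max().round())
E
```

```text
75 246 66.1 74.0 79.2 -124.0 -4.0
85 251 64.2 72.5 77.7 -122.0 -4.0
95 270 62.4 71.2 76.3 -123.0 -4.0
105 332 60.7 69.8 75.0 -122.0 -4.0
115 286 61.0 68.1 73.4 -123.0 -4.0
125 136 58.3 70.3 71.8 -122.0 -4.0
135 189 56.1 68.8 70.1 -123.0 -4.0
145 442 54.7 67.4 69.0 -116.0 -4.0
155 550 50.8 65.8 69.3 -124.0 -4.0
165 1538 50.2 59.7 67.8 -124.0 -4.0
175 275 48.7 62.1 63.8 -84.0 -43.0
185 223 46.9 60.8 62.3 -84.0 -43.0
195 1057 45.8 53.5 60.8 -84.0 -43.0
```

```bash
python3 - <<'E'
from h import *
o=ctrl.get_obs();e=o['ee_pos']
st=W(105,-65,172)
print(e,((st-e)/1000).round(3))
for a in [81,76,70,64,58,52,46,40,34,28,22,16,11,7,4,2,1.2,.5]:
    f=np.radians(a);x=71-110*np.cos(f)+12*np.sin(f);z=42+110*np.sin(f)+12*np.cos(f)
    print(a,((W(x+10,-65,z+19)-st)/1000).round(3),(z+19).round(1))
E
```

```text
[521.13870878 128.31280217 287.10082603] [ 0.132 -0.191 -0.115]
81 [-0.029  0.004 -0.   ] 171.5
76 [-0.039  0.005 -0.001] 170.6
70 [-0.05   0.007 -0.004] 168.5
64 [-0.061  0.008 -0.007] 165.1
58 [-0.071  0.009 -0.011] 160.6
52 [-0.082  0.011 -0.017] 155.1
46 [-0.091  0.012 -0.024] 148.5
40 [-0.1    0.013 -0.031] 140.9
34 [-0.108  0.014 -0.04 ] 132.5
28 [-0.114  0.015 -0.049] 123.2
22 [-0.12   0.016 -0.059] 113.3
16 [-0.125  0.016 -0.069] 102.9
11 [-0.129  0.017 -0.078] 93.8
7 [-0.131  0.017 -0.086] 86.3
4 [-0.132  0.017 -0.091] 80.6
2 [-0.132  0.017 -0.095] 76.8
1.2 [-0.133  0.017 -0.097] 75.3
0.5 [-0.133  0.017 -0.098] 74.0
```

Call:
servo_tool(moves="0.04 -0.045 0 0 0 0;0.08 -0.09 0 0 0 0;0.12 -0.14 0 0 0 0;0.132 -0.191 0 0 0 0;0.132 -0.191 -0.03 0 0 0;0.132 -0.191 -0.07 0 0 0;0.132 -0.191 -0.115 0 0 0;0.132 -0.191 -0.115 0 0 0")

```text
t: 5.9
ee_pos: [649.0, -62.0, 165.2]
orientation: [-0.13, -2.15, 2.148]
ft_force: [0.4, -0.6, -0.1]
width: 0.4
```

```bash
python3 - <<'E'
from h import *
o=ctrl.get_obs();d=ctrl.get_image('wrist');d['obs']=o;save(d['pixels'],'w4.png')
print(o['ee_pos'],o['width'],o['ft_force'],o['t'],W(105,-65,172))
E
```

```text
[648.95067435 -61.96603787 165.17433187] 0.40142515166350917 [ 0.35293259 -0.62661186 -0.12584099] 5.9 [653.2145 -62.9435 172.    ]
```

View pics/w4.png

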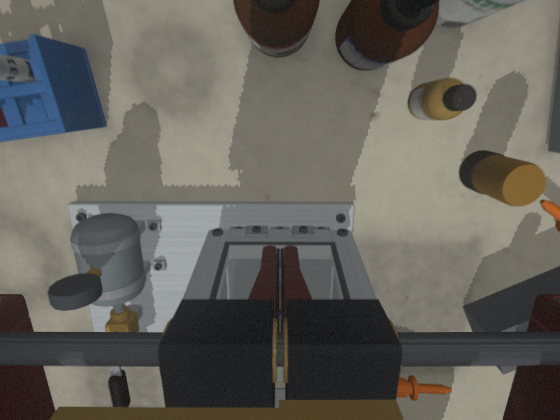

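Call:
servo_tool(moves="-0.015 0.002 0.006 0 0 0;-0.025 0.003 0.006 0 0 0;-0.035 0.004 0.006 0 0 0;-0.046 0.006 0.003 0 0 0;-0.057 0.007 0 0 0 0;-0.067 0.008 -0.004 0 0 0;-0.078 0.01 -0.01 0 0 0;-0.087 0.011 -0.017 0 0 0")

```text
t: 6.95
ee_pos: [563.9, -52.4, 153.0]
orientation: [-0.14, -2.153, 2.153]
ft_force: [0.3, -0.1, 2.5]
width: 0.7
```

```bash
python3 - <<'E'
from h import *
o=ctrl.get_obs();print(o['ee_pos'],o['ft_force'],o['t'],o['qvel'])
st=W(105,-65,172)
print((st-o['ee_pos']).round(1))
E
```

```text
[563.90466453 -52.39324291 152.95413649] [ 0.2641488  -0.13256209  2.47158289] 6.95 [-0.0012247  -0.00774804  0.18917669 -0.00075    -0.18291887 -0.00350223]
[ 89.3 -10.6  19. ]
```

Call:
servo_tool(moves="-0.009 0.001 -0.007 0 0 0;-0.017 0.002 -0.016 0 0 0;-0.023 0.003 -0.025 0 0 0;-0.029 0.004 -0.035 0 0 0;-0.034 0.004 -0.045 0 0 0;-0.038 0.005 -0.054 0 0 0;-0.04 0.005 -0.062 0 0 0;-0.041 0.005 -0.067 0 0 0")

```text
t: 7.95
ee_pos: [523.8, -47.5, 86.0]
orientation: [-0.141, -2.153, 2.153]
ft_force: [-1.1, -0.3, 3.9]
width: 0.5
```

Call:
servo_tool(moves="0 0 -0.003 0 0 0;0 0 -0.006 0 0 0;0 0 -0.006 0 0 0")

```text
t: 8.32
ee_pos: [524.3, -47.5, 80.6]
orientation: [-0.142, -2.154, 2.154]
ft_force: [0.1, -0.5, 1.0]
width: 0.4
```

Call:
servo_tool(moves="0 0 -0.002 0 0 0;0 0 -0.004 0 0 0;0 0 -0.004 0 0 0")

```text
t: 8.7
ee_pos: [524.3, -47.5, 77.0]
orientation: [-0.142, -2.154, 2.154]
ft_force: [-1.8, 0.1, 6.3]
width: 0.4
```

Call:
servo_tool(moves="0 0 0.05 0 0 0;0 0 0.11 0 0 0;-0.02 0 0.17 0 0 0;-0.03 0 0.2 0 0 0;-0.03 0 0.2 0 0 0;-0.03 0 0.2 0 0 0", hand=110)

```text
t: 9.45
ee_pos: [493.8, -47.5, 275.8]
orientation: [-0.141, -2.153, 2.153]
ft_force: [-0.4, 1.1, 0.7]
width: 49.7
```

```bash
python3 - <<'E'
from h import *
o=ctrl.get_obs();d=ctrl.get_image('wrist');d['obs']=o;save(d['pixels'],'w5.png');np.save('w5.npy',d,allow_pickle=True)
print(o['ee_pos'],o['width'],o['ft_force'],o['t'])
q=proj(d,[W(-70,-65,60)],o);print(q)
u,v=q[0].astype(int)
save(cv2.resize(d['pixels'][v-40:v+40,u-50:u+50],None,fx=6,fy=6,interpolation=cv2.INTER_CUBIC),'w5c.png');print(u,v)
P=cloud(d,o)-J0;X=P@EX;Y=P@EY;Z=P[...,2]
for x in [-78,-55,-40,0,40,60]:
    k=(abs(X-x)<3)&(abs(Y+78)<4)&(Z>20); print(x,k.sum(),np.median(Z[k]))
E
```

```text
[493.82904583 -47.46586804 275.78159308] 49.665294169087474 [-0.36352109  1.05893423  0.71638819] 9.45
[[275.14728026 195.59901767]]
275 195
-78 33 60.818051913284876
-55 39 59.90199300633196
-40 162 363.19243327847903
0 42 54.03025167073099
40 48 54.885987349406776
60 48 59.093380362368066
```

View pics/w5.png

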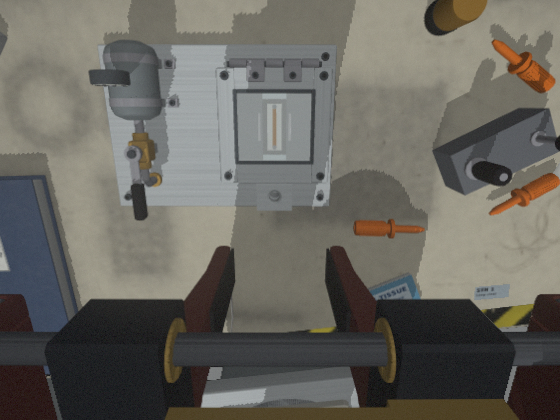

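View pics/w5c.png

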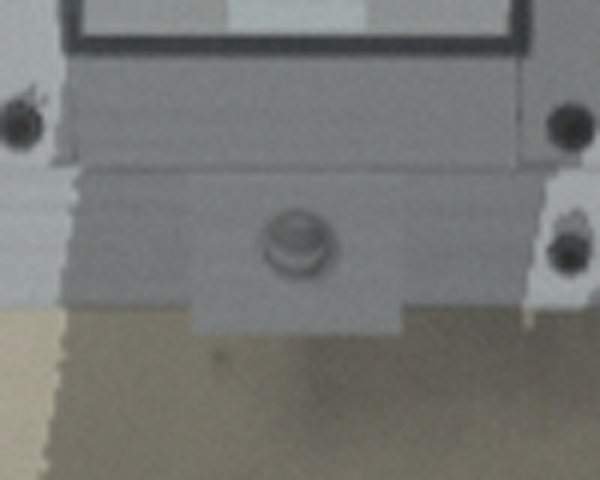

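Call:
servo_tool(moves="0 -0.05 0 0 0 0;0 -0.1 0 0 0 0;0 -0.15 0 0 0 0;0.01 -0.2 -0.02 0 0 0;0.02 -0.22 -0.05 0 0 0;0.02 -0.22 -0.05 0 0 0")

```text
t: 10.25
ee_pos: [512.5, -267.8, 222.5]
orientation: [-0.136, -2.153, 2.146]
ft_force: [0.5, 0.3, 0.3]
width: 50.4
```

```bash
python3 - <<'E'
from h import *
o=ctrl.get_obs();d=ctrl.get_image('wrist');d['obs']=o;save(d['pixels'],'w6.png');np.save('w6.npy',d,allow_pickle=True)
print(o['ee_pos'],o['width'],o['ft_force'],o['t'])
print(proj(d,[[482,-267,100],[482,-267,50]],o))
u,v=proj(d,[[482,-267,80]],o)[0].astype(int)
save(cv2.resize(d['pixels'][max(v-60,0):v+60,u-80:u+80],None,fx=4.5,fy=4.5,interpolation=cv2.INTER_CUBIC),'w6c.png');print(u,v)
E
```

```text
[ 512.52115412 -267.79878725  222.4775329 ] 50.40095490699469 [0.50645926 0.31399744 0.25543273] 10.25
[[284.09052172 239.67671869]
 [283.61977206 220.30067709]]
283 231
```

View pics/w6.png

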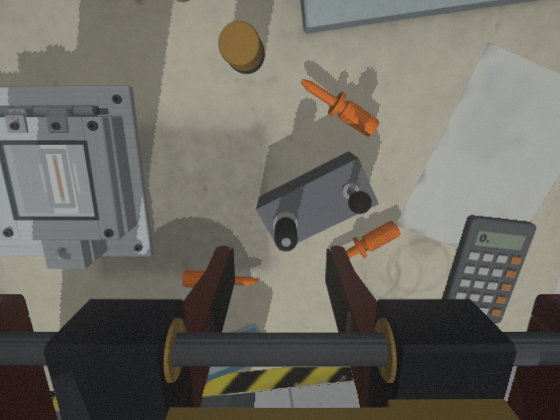

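View pics/w6c.png

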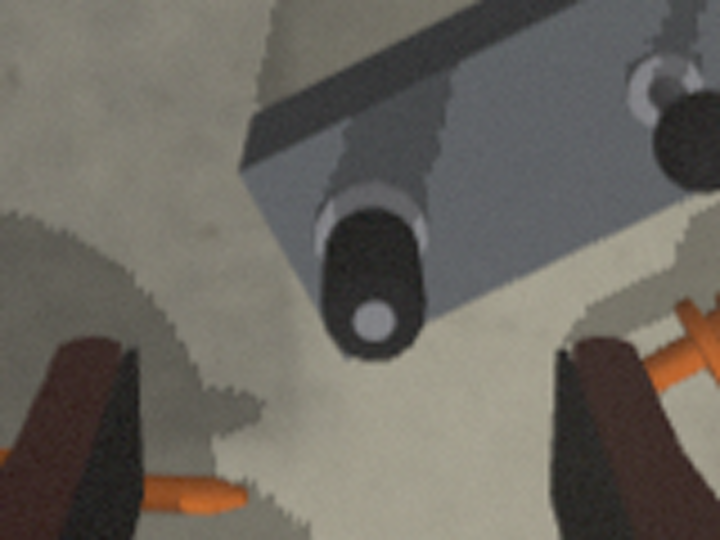

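The black grip with its light top cap is the pin, at (286,242). The tamper's ball is at (359,202). The orange look-alikes lie at (220,280), (372,240) and (345,107).

```bash
python3 - <<'E'
from h import *
d=load('w6.npy');o=d['obs']
u0,v0=203,171
print(onz(d,[[u0+373/4.5-.4,v0+321/4.5-.4]],100,o), 'tamper',onz(d,[[359,202]],93,o))
print('shoulder',onz(d,[[u0+371/4.5-.4,v0+233/4.5-.4]],55,o))
print(ctrl.get_obs()['ee_pos'])
E
```

```text
[[ 479.72220119 -267.94037153  100.        ]] tamper [[ 505.50813513 -335.2181686    93.        ]]
shoulder [[ 481.4055189  -268.32259509   55.        ]]
[ 512.96429523 -267.12844898  224.12236456]
```

Call:
servo_tool(moves="-0.02 -0.001 -0.03 0 0 0;-0.032 -0.001 -0.07 0 0 0;-0.032 -0.001 -0.105 0 0 0;-0.032 -0.001 -0.13 0 0 0;-0.032 -0.001 -0.142 0 0 0;-0.032 -0.001 -0.142 0 0 0")

```text
t: 11.05
ee_pos: [482.2, -267.8, 84.7]
orientation: [-0.14, -2.154, 2.153]
ft_force: [0.7, -0.8, 0.7]
width: 50.2
```

```bash
python3 - <<'E'
from h import *
o=ctrl.get_obs();d=ctrl.get_image('wrist');d['obs']=o;save(d['pixels'],'w7.png')
print(o['ee_pos'],o['width'],o['ft_force'],o['t'])
E
```

```text
[ 482.16418951 -267.83525483   84.70800559] 50.162987424030455 [ 0.74702063 -0.83397465  0.70794166] 11.05
```

View pics/w7.png

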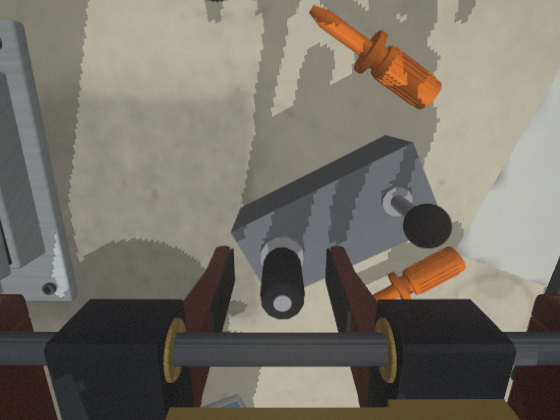

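Call:
servo_tool(moves="-0.001 0 -0.003 0 0 0;-0.001 0 -0.003 0 0 0;-0.001 0 -0.003 0 0 0;-0.001 0 -0.003 0 0 0;-0.001 0 -0.003 0 0 0;-0.001 0 -0.003 0 0 0", hand=255)

```text
t: 11.85
ee_pos: [481.3, -268.7, 82.0]
orientation: [-0.142, -2.153, 2.154]
ft_force: [-0.9, -0.6, 4.8]
width: 20.0
```

Call:
servo_tool(moves="0 0 0 0 0 0;0 0 0.01 0 0 0;0 0 0.03 0 0 0;0 0 0.06 0 0 0;0 0 0.1 0 0 0;0 0 0.13 0 0 0;0 0 0.13 0 0 0")

```text
t: 12.72
ee_pos: [482.3, -269.2, 214.0]
orientation: [-0.147, -2.153, 2.158]
ft_force: [-0.3, 0.8, -1.4]
width: 19.9
```

```bash
python3 - <<'E'
from h import *
o=ctrl.get_obs();d=ctrl.get_image('wrist');d['obs']=o;save(d['pixels'],'w8.png')
print(o['ee_pos'],o['width'],o['ft_force'],o['t'])
d=ctrl.get_image('scene');save(cv2.resize(d['pixels'][130:330,220:440],None,fx=3,fy=3,interpolation=cv2.INTER_CUBIC),'s8.png')
E
```

```text
[ 482.30204859 -269.15404154  214.0080827 ] 19.897417352585908 [-0.26847934  0.79843243 -1.41091599] 12.725
```

View pics/w8.png

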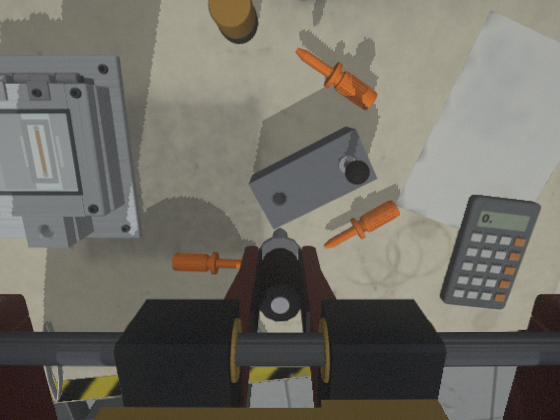

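View pics/s8.png

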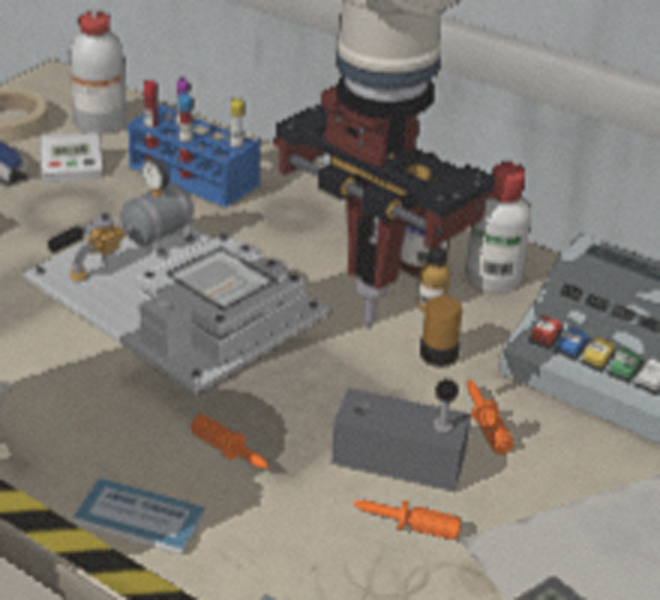

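```bash
python3 - <<'E'
from h import *
d=load('w6.npy')
im=cv2.cvtColor(cv2.imread('pics/w8.png'),cv2.COLOR_BGR2RGB)
save(cv2.resize(im[215:330,220:340],None,fx=6,fy=5,interpolation=cv2.INTER_CUBIC),'w8c.png')
o=ctrl.get_obs();e=o['ee_pos'];print(e)
print('expected cap, shoulder under, tip', proj(d,[e+[0,0,18],e+[0,0,-32],e+[0,0,-72]],o))
E
```

```text
[ 480.66228873 -268.21483452  211.14906688]
expected cap, shoulder under, tip [[280.19931916 301.84433134]
 [280.13483754 253.07076031]
 [280.10243225 228.61360471]]
```

View pics/w8c.png

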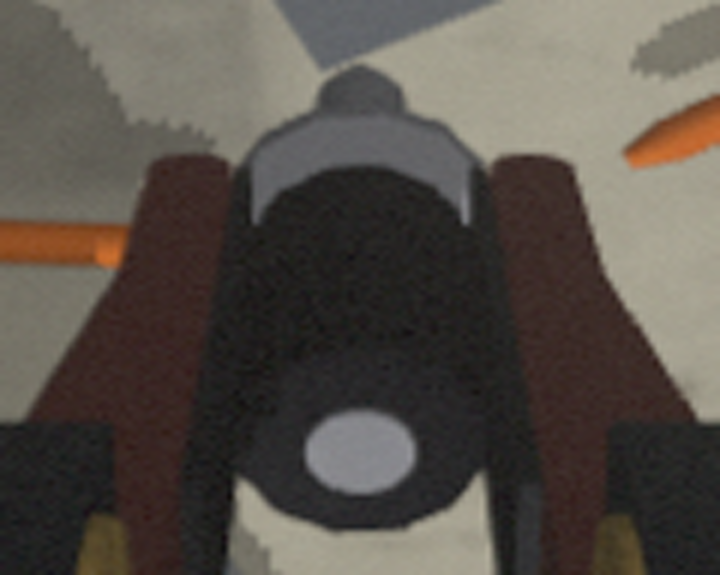

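Call:
servo_tool(moves="0 0.04 0 0 0 0;0 0.09 0 0 0 0;0 0.14 0 0 0 0;0 0.19 0 0 0 0;0 0.228 0 0 0 0;0 0.228 -0.03 0 0 0;0 0.228 -0.06 0 0 0;0 0.228 -0.06 0 0 0")

```text
t: 13.82
ee_pos: [478.4, -40.1, 148.7]
orientation: [-0.133, -2.15, 2.15]
ft_force: [-0.6, 0.6, -0.8]
width: 19.4
```

Call:
servo_tool(moves="0 0 0 0 0 0;0 0 0 0 0 0")

```text
t: 14.08
ee_pos: [481.7, -40.7, 152.5]
orientation: [-0.144, -2.154, 2.154]
ft_force: [-0.6, -0.8, -1.2]
width: 19.2
```

```bash
python3 - <<'E'
from h import *
o=ctrl.get_obs();d=ctrl.get_image('wrist');d['obs']=o;save(d['pixels'],'w9.png')
e=o['ee_pos'];print(e,R.from_rotvec(o['orientation']).as_matrix().round(3),o['width'],o['ft_force'],o['t'],W(-70,-65,60))
print(proj(d,[W(-70,-65,60),e+[0,0,-72],e+[0,0,18]],o))
u,v=proj(d,W(-70,-65,60),o)[0].astype(int);print(u,v)
save(cv2.resize(d['pixels'][v-40:v+80,u-70:u+70],None,fx=5,fy=5,interpolation=cv2.INTER_CUBIC),'w9c.png')
E
```

```text
[481.71855504 -40.73597334 152.45613281] [[-0.991  0.001 -0.131]
 [ 0.131 -0.    -0.991]
 [-0.001 -1.    -0.   ]] 19.241295040650833 [-0.5879371  -0.82524162 -1.1997255 ] 14.075 [479.7195 -40.106   60.    ]
[[279.5856027  221.78901355]
 [280.0849011  228.79829864]
 [280.2166101  301.7694989 ]]
279 221
```

View pics/w9c.png

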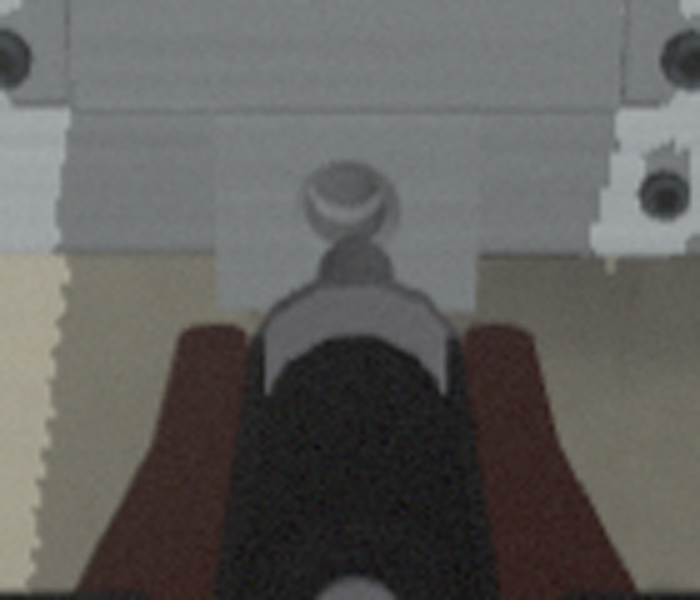

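Call:
servo_tool(moves="-0.001 0.001 -0.008 0 0 0;-0.001 0.001 -0.016 0 0 0;-0.001 0.001 -0.021 0 0 0;-0.001 0.001 -0.025 0 0 0;-0.001 0.001 -0.029 0 0 0;-0.001 0.001 -0.033 0 0 0;-0.001 0.001 -0.033 0 0 0")

```text
t: 15.0
ee_pos: [479.9, -39.5, 118.4]
orientation: [-0.141, -2.153, 2.153]
ft_force: [-0.5, -0.3, -0.6]
width: 19.6
```

Call:
servo_tool(moves="0 0 -0.003 0 0 0;0 0 -0.006 0 0 0;0 0 -0.009 0 0 0;0 0 -0.012 0 0 0;0 0 -0.015 0 0 0;0 0 -0.015 0 0 0")

```text
t: 15.75
ee_pos: [479.9, -39.5, 103.4]
orientation: [-0.141, -2.153, 2.153]
ft_force: [-0.3, -0.2, -1.6]
width: 19.7
```

```bash
python3 - <<'E'
from h import *
o=ctrl.get_obs();d=ctrl.get_image('wrist');d['obs']=o;save(d['pixels'],'w10.png')
print(o['ee_pos'],o['width'],o['ft_force'],o['moment'],o['t'])
u,v=proj(d,W(-70,-65,60),o)[0].astype(int)
save(cv2.resize(d['pixels'][v-60:v+60,u-70:u+70],None,fx=5,fy=5,interpolation=cv2.INTER_CUBIC),'w10c.png')
E
```

```text
[479.9220763  -39.50515376 103.39468721] 19.655975198789694 [-0.33293571 -0.21622333 -1.55599164] [ 0.02750935 -0.05045878  0.0251442 ] 15.75
```

View pics/w10c.png

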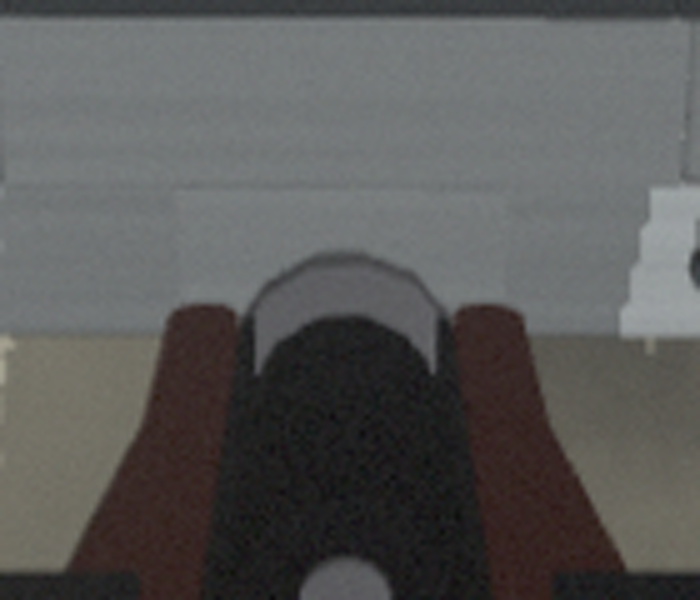

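Call:
servo_tool(moves="0 0 -0.004 0 0 0;0 0 -0.008 0 0 0;0 0 -0.011 0 0 0;0 0 -0.012 0 0 0;0 0 -0.013 0 0 0;0 0 -0.013 0 0 0")

```text
t: 16.55
ee_pos: [480.0, -39.5, 90.8]
orientation: [-0.142, -2.153, 2.153]
ft_force: [-1.9, -0.1, 1.9]
width: 19.7
```

Call:
servo_tool(moves="0 0 -0.001 0 0 0;0 0 -0.002 0 0 0;0 0 -0.002 0 0 0;0 0 -0.002 0 0 0")

```text
t: 17.05
ee_pos: [479.8, -39.5, 88.8]
orientation: [-0.141, -2.153, 2.153]
ft_force: [-2.6, -0.2, 5.6]
width: 19.7
```

Call:
servo_tool(moves="0 0 -0.001 0 0 0;0 0 -0.002 0 0 0;0 0 -0.002 0 0 0;0 0 -0.002 0 0 0")

```text
t: 17.55
ee_pos: [479.7, -39.5, 87.4]
orientation: [-0.141, -2.153, 2.153]
ft_force: [-6.4, 0.8, 16.6]
width: 19.6
```

Call:
servo_tool(moves="-0.0005 0 -0.0005 0 0 0;-0.0005 0 -0.001 0 0 0;-0.0005 0 -0.001 0 0 0;-0.0005 0 -0.001 0 0 0")

```text
t: 18.05
ee_pos: [479.7, -39.5, 87.0]
orientation: [-0.142, -2.154, 2.153]
ft_force: [-7.6, 1.3, 22.1]
width: 18.8
```

```bash
python3 - <<'E'
from h import *
o=ctrl.get_obs();d=ctrl.get_image('wrist');d['obs']=o;save(d['pixels'],'w11.png')
print(o['ee_pos'],o['width'],o['ft_force'],o['moment'],o['t'])
P=cloud(d,o)-J0;X=P@EX;Y=P@EY;Z=P[...,2]
for x in [-60,-50,-44,-20,0,40,60]:
    for y in (-120,-100,-85):
        k=(abs(X-x)<4)&(abs(Y-y)<6)&(Z>20)&(Z<80); print(x,y,k.sum(),np.median(Z[k]).round(2) if k.any() else '',end=' | ')
    print()
d=ctrl.get_image('scene');save(cv2.resize(d['pixels'][150:330,220:400],None,fx=3.3,fy=3.3,interpolation=cv2.INTER_CUBIC),'s11.png')
E
```

```text
[479.67881959 -39.49136774  87.03674185] 18.77675644432904 [-7.61797014  1.30964077 22.11747547] [0.1722845  1.26711927 0.02133273] 18.05
-60 -120 0  | -60 -100 0  | -60 -85 168 56.13 | 
-50 -120 180 56.1 | -50 -100 286 55.58 | -50 -85 283 55.59 | 
-44 -120 230 55.91 | -44 -100 296 55.57 | -44 -85 287 55.53 | 
-20 -120 255 55.64 | -20 -100 348 51.98 | -20 -85 314 51.68 | 
0 -120 283 55.68 | 0 -100 380 52.13 | 0 -85 339 51.74 | 
40 -120 353 55.75 | 40 -100 484 55.96 | 40 -85 481 55.51 | 
60 -120 113 57.69 | 60 -100 192 55.9 | 60 -85 116 59.08 |
```

View pics/w11.png

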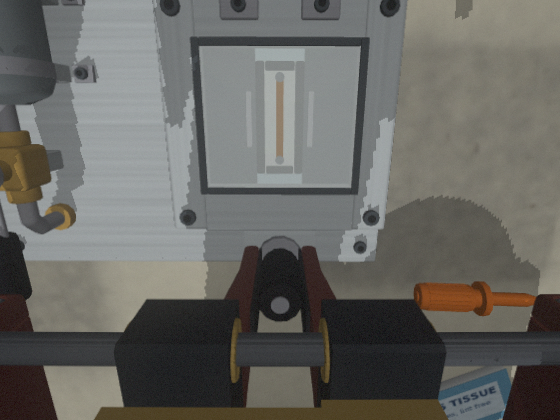

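View pics/s11.png

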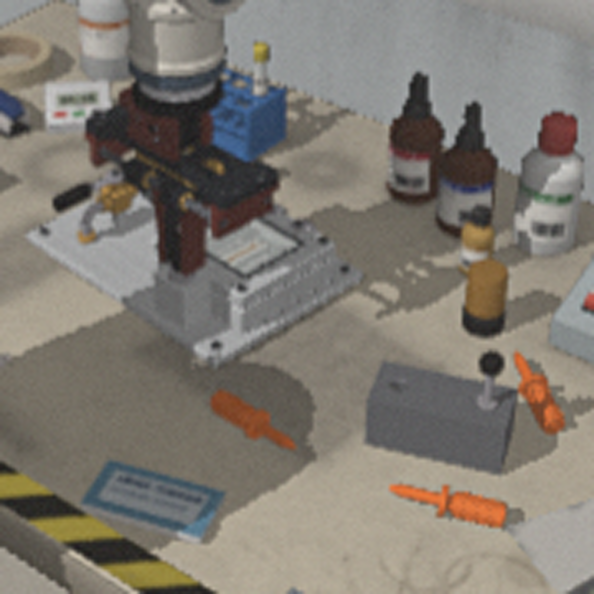

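Call:
servo_tool(moves="0 0 0 0 0 0;0 0 0 0 0 0;0 0 0 0 0 0;0 0 0 0 0 0;0 0 0 0 0 0;0 0 0 0 0 0;0 0 0 0 0 0;0 0 0 0 0 0")

```text
t: 19.15
ee_pos: [479.7, -39.5, 87.0]
orientation: [-0.142, -2.154, 2.154]
ft_force: [-6.8, 1.3, 23.2]
width: 19.5
```

Stable, so I'm handing it in.

```bash
python3 -c "
from workcell import ctrl
print(ctrl.close_job())"
```

```text
the job is handed in; nothing more can be done
None
```

I turned the valve on first, then swung the lid down onto its gasket. After that I took the black-gripped pin from the block and pushed it through the lug into the lower hole. I handed the job in at about 19 s, still gripping the pin and pressing it down.

**Last checks**
- **Valve:** the lever was in line with its pipe in the picture taken after turning it, and still looked so at the end.
- **Lid:** the depth picture showed its face mostly level at 55.5–56 mm (56 mm is hard shut). A few patches near the hinge read higher, at 57.7 and 59.1 mm.
- **Press:** the pin pressed with a steady 22–23 N, well over the gasket's 9 N, and the pose did not change over a one-second hold. About 7 N of sideways force remained at the wrist, probably the pin against the wall of a hole. A 0.5 mm shift to relieve it did not help.
- **Grip:** the opening read 18.8 mm once, and otherwise 19.2–20 mm on the 20 mm grip.
- **Other things:** the tamper and block were left standing. The three orange look-alikes stood upright in the first pictures and were lying down two seconds later. I moved at about 300 mm height and never went near them, so they seem to have tipped over by themselves.

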